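# Dial the code and draw the bolt of the lock-out box

### The job

Unlock the grey lock-out box: set the red dial to 3 and the blue dial to 5, feeling for the worn gate near each mark by pushing the dial gently down while turning it until it gives, and push each dial fully home. Then draw the steel bolt fully back towards the robot and let go. Never force a dial or the bolt, and leave the magnet, the tin and the nut where they are.

Things in the scene. Friction and masses are not known exactly. Their poses are not given: they have to be found in the camera images.
- lock_box: grey steel lock-out box, 204 x 234 x 50 mm (x, y, z), fixed, with a yellow lock case on the lid (90 x 200 mm, top at 84 mm above the table). Origin: centre of the underside; its yaw is about 1.57, so x points left and y (along the bolt) back towards the robot. Dial axes at x = 25, y = +50 and -50 mm; which colour is nearer changes.
- red_dial (a joint): angle of the red dial (rad), growing clockwise seen from above; pointer at mark n = (n-1)*1.047, so code 3 is nominally 2.094. World pointer direction = box yaw minus this value. Range -0.5 to 7.0; turns freely (0.04 N m) while not pressed. Wear: the lock's gate lies up to 0.30 rad either side of mark 3 (differs each time), and is only +-0.065 rad wide, so stop well inside.
- red_press (a joint): push-down of the red dial (m): 0 up (start), 0.008 home. Slides against 4 N friction, stays where left. Off the gate a sprung key (4 N per mm from 1.5 mm on) meets a hidden ring: hard stop at 5.5 mm, springs back to about 2.5. Over the gate the key drops in and the push-back falls clearly. Push 6 to 8 N beyond friction, turn slowly until it falls, go 0.05 rad on (round key tip), push home.
- red_grip (a point): centre of the red dial's grip ridge (42 mm long, 13 wide, 25 high; through the dial axis, along the pointer; white line on the pointer half). On the axis, 12.5 mm under the ridge's top, 12 mm above the round skirt (49 mm across, 6 thick). x axis = pointer direction. 113.5 mm above the table when up; moves down with the dial.
- red_plate: fixed white number plate under the red dial, 84 mm across, six marks of 1 to 6 black pips, clockwise, 60 degrees apart; the hidden key ring is part of it. Origin on the dial's axis at table height; x axis (the box's x) points to mark 1. More than 25 N on it (pushing or turning the key hard on the ring) is forcing.
- blue_dial (a joint): angle of the blue dial (rad), growing clockwise seen from above; pointer at mark n = (n-1)*1.047, so code 5 is nominally 4.189. World pointer direction = box yaw minus this value. Range -0.5 to 7.0; turns freely (0.04 N m) while not pressed. Wear: the lock's gate lies up to 0.30 rad either side of mark 5 (differs each time), and is only +-0.065 rad wide, so stop well inside.
- blue_press (a joint): push-down of the blue dial (m): 0 up (start), 0.008 home. Slides against 4 N friction, stays where left. Off the gate a sprung key (4 N per mm from 1.5 mm on) meets a hidden ring: hard stop at 5.5 mm, springs back to about 2.5. Over the gate the key drops in and the push-back falls clearly. Push 6 to 8 N beyond friction, turn slowly until it falls, go 0.05 rad on (round key tip), push home.
- blue_grip (a point): centre of the blue dial's grip ridge (42 mm long, 13 wide, 25 high; through the dial axis, along the pointer; white line on the pointer half). On the axis, 12.5 mm under the ridge's top, 12 mm above the round skirt (49 mm across, 6 thick). x axis = pointer direction. 113.5 mm above the table when up; moves down with the dial.
- blue_plate: fixed white number plate under the blue dial, 84 mm across, six marks of 1 to 6 black pips, clockwise, 60 degrees apart; the hidden key ring is part of it. Origin on the dial's axis at table height; x axis (the box's x) points to mark 1. More than 25 N on it (pushing or turning the key hard on the ring) is forcing.
- draw_bolt (a joint): how far the steel draw bolt is drawn (m): 0 shot (its nose in the keeper at the far end of the box), 0.036 fully drawn, along the box's +y, towards the robot. It slides against about 2.5 N of friction and stays where it is left; with either dial up it moves only about 1.5 mm against hidden pins under the dials, which clear it once a dial is 6.3 mm down. Pulling it against a pin with more than 20 N is forcing.
- bolt_handle (a point): middle of the bolt's upright round handle, 14 mm thick, from 75 mm (top of its 21 mm foot collar) to 103 mm above the table, then a 19 mm head up to 108 mm. This point is 90 mm above the table, at x = -65 mm of the box (its right side); it moves along the box's +y with the bolt; its y axis is that direction.
- magnet_red: red three-cornered welding magnet, 70 x 70 x 16 mm, flat on the table left of the box; a bystander. Origin: centre of its underside.
- antispatter_tin: grey round tin, 74 mm across, 69 mm high, on the table left of the box; a bystander. Origin: centre of its underside.
- nut_m20: steel hexagon nut, 34 x 30 x 16 mm, on the table left of the box; a bystander. Origin: centre of its underside.

How it is judged:
On the way, in this order (a step that is already met when the one before it is completed fails the run):
1. both dials pushed home at their gates, the bolt still shot (value of joint each of red_press, blue_press above 0.0068 m and value of joint draw_bolt below 0.006 m), for 0.2 s.
2. the bolt fully drawn (value of joint draw_bolt above 0.032 m), for 0.2 s.
At the end, for the whole second after the job is handed in: Both dials are pushed home (6.8 of 8 mm or more), the bolt is drawn at least 32 of its 36 mm and at rest, and the magnet, tin and nut are within 20 mm of where they stood (value of joint each of red_press, blue_press above 0.0068 m and value of joint draw_bolt above 0.032 m and velocity of joint draw_bolt below 0.005 m/s and distance of each of magnet_red, antispatter_tin, nut_m20 from where it was at the start of the episode below 0.02 m); the robot touches nothing.
It fails at once if a dial's key forced on its ring (over 25 N) (contact force between any of red_key_c0, blue_key_c0 and anything else above 25 N).
It fails at once if the bolt pulled hard against a dial's pin (over 20 N) (contact force between any of red_press_c1, blue_press_c1 and anything else above 20 N).
It fails at once if the magnet, tin or nut pushed away (over 20 mm) (distance of any of magnet_red, antispatter_tin, nut_m20 from where it was at the start of the episode above 0.02 m).
It also fails if it takes over 70 s, if anything falls off the work surface, if the arm or the gripper's body presses on something with over 40 N, if the wrist force passes 120 N, or if a joint passes its speed limit or range.

### The arm

A 6-joint arm with a two-finger parallel gripper is mounted at the origin on a cart in front of the work surface, level with it; the furniture and walls round the work are solid. World frame = base frame: x ahead of the robot, y to its left, z up, the work surface at z = 0. Lengths are in m, angles in rad, forces in N, time in s.
With the tool pointing down it reaches from about 0.275 to 1 m from the base axis. Payload 8.4 kg.
Tool frame: the origin (TCP) lies at the very end of the fingers, on their centre line; the grasp point (between the pads) lies 19 mm behind it; z points along the fingers, y is the line along which they close (so a half turn about z gives the same grasp; the last joint's range is limited). The gripper opens to 85 mm and grips with 20 to 120 N. Pads are 22 mm wide; open, the fingers measure 114 mm over their backs; the gripper's body (76 mm by 85 mm) begins 54 mm behind the grasp point. The pads swing forward as they close: fully open they stand 13 mm farther back than shut.
Start: joints at [-1.255, 0.353, 1.633, -0, 1.155, -0.002], TCP at [0.195, -0.594, 0.231] pointing down, gripper open.
Joint ranges: [-2.63, 2.63], [-0.92, 2.1], [0.06, 2.66], [-1.3, 4.44], [0, 2.69], [-3.02, 3.02]. Speed limits (rad/s): [2.22, 2.22, 2.79, 3.14, 3.14, 3.14].

### API

Orientations are given as a unit quaternion [x, y, z, w].
In Python, from bench import * gives the robot as it stands. Calls block until the motion is done:
- move_ptp(position, orientation): joint-space move of the TCP to a pose.
- move_straight(position, frame=None, vel=0.15, threshold=None): straight line of the TCP; frame=None keeps the orientation; vel is the mean speed in m/s. With threshold (N) it stops when the force on the tool has changed by that much, and returns True; else False.
- set_joints(angles): joint-space move.
- move_gripper(opening): finger opening in m; the grip force is fixed at half the most; returns when the fingers have stopped.
- hold(seconds).
- solve_ik(position, orientation): joint angles nearest the present ones, or None.
- state(): the state.
- get_image(name): name is "side" or "top"; returns the picture (480x640x3 uint8, red, green, blue); there is no depth.
- camera_model(name): a dict with "mtx" (3x3 intrinsics, pixels), "k1" (the pictures are not rectified: a ray, as slopes to the right and down, at radius r is drawn at 1 + k1 r^2 times it, then the intrinsics apply), "eye" and "orientation" of the camera in the world. Camera axes: x right, y down, z forward; pixel columns grow to the right and rows downward; lengths in m; the calibration is good to about 2 mm. A picture is of the moment at which its call begins. camera_model takes no time and is no camera call.
A pose or a line that the arm cannot do raises PlanningError and nothing moves.
- finish_job(): hands the job in; it is judged then, once.
Trained networks look in the newest picture that a camera, given by its name, has taken for a name from the list of things; names that differ only in an ending like _2 or _b are one class to them, and where a whole thing is asked for, a point or a joint stands for the part that bears it (a point fixed in the world has none). Each returns a list of dicts, best first, with "confidence" (0 to 1); they miss things now and then, are a little off and sometimes report something else, mostly with a low value. They report only what shows in the picture. A call takes as long as a camera call.
- look_for(name, camera): "extent" ([left, top, width, height] in pixels, round what is visible of it).
- tip_of(name, camera): "uv" ([column, row] in pixels: a listed point, or the origin of a listed thing).
The state is a dict: "time": time; "q": joint angles; "qd": joint speeds; "tau": joint torques, N m; "ee_pos": TCP position; "orientation": TCP orientation; "wrist_force": force on the tool from outside, world axes, zero at the start; "wrist_torque": the same for the moment, N m; "opening": finger opening in m; "grip_force": force on a finger pad.
Only numpy, scipy, OpenCV 4.12 (cv2) and the standard library are available. Lean on these libraries where they do the work, as an engineer would, in place of code of your own. Each camera call takes 0.05 s, during which the arm holds its last target. There are 200 camera calls.

## Working session

There is one attempt and no reset: what is moved stays moved. The work goes in short steps, each a Python script; the robot and the scene stay as the last script left them, time stands still between calls to the robot, and variables do not carry over. Pictures are saved under pics/ and viewed, at most 10 in all, crops included, and the job is handed in when it is done.

```bash
mkdir -p pics; ls
cat > h.py <<'E'
from bench import *
import numpy as np, cv2
from scipy.spatial.transform import Rotation as R
def ray(cam,uv):
    m=camera_model(cam);K=np.array(m["mtx"]);d=(np.array(uv)-K[:2,2])/[K[0,0],K[1,1]]
    s=d.copy()
    for _ in range(20): s=d/(1+m["k1"]*(s@s))
    o=m["orientation"]; o=np.array(o)
    r=R.from_quat(o).as_matrix() if o.size==4 else o
    return np.array(m["eye"]),r@np.r_[s,1]
def at_z(cam,uv,z):
    e,d=ray(cam,uv); return e+d*(z-e[2])/d[2]
def proj(cam,p):
    m=camera_model(cam);K=np.array(m["mtx"]);r=R.from_quat(m["orientation"]).as_matrix()
    c=r.T@(np.array(p)-m["eye"]);s=c[:2]/c[2];s=s*(1+m["k1"]*(s@s))
    return s*[K[0,0],K[1,1]]+K[:2,2]
def down(yaw): # tool z down, tool x at world yaw -> fingers close along y
    return (R.from_euler('z',yaw)*R.from_euler('x',np.pi)).as_quat()
def save(cam,f): 
    im=get_image(cam); cv2.imwrite(f,im[:,:,::-1]); return im
E
python3 - <<'E'
from h import *
for c in("top","side"):
    save(c,f"pics/{c}0.png"); print(c,camera_model(c))
    for n,z in(("red_grip",.1135),("blue_grip",.1135),("bolt_handle",.09),("lock_box",0),("red_plate",0),("blue_plate",0)):
        for t in tip_of(n,c)[:2]: print(n,np.round(t["uv"],1),round(t["confidence"],2),at_z(c,t["uv"],z).round(4))
s=state();print(s["orientation"],s["ee_pos"],s["wrist_force"],s["opening"])
E
```

```text
pics
top {'mtx': array([[465.57611372,   0.        , 314.02793884],
       [  0.        , 465.57611372, 245.10064283],
       [  0.        ,   0.        ,   1.        ]]), 'k1': -0.01529056820411379, 'eye': array([ 0.39319978, -0.26485979,  0.93368515]), 'orientation': array([-0.70586934,  0.70624898, -0.03337351,  0.0429774 ])}
red_grip [355.3 197.5] 0.87 [ 0.5678 -0.3276  0.1135]
blue_grip [366.9 254.9] 0.62 [ 0.4646 -0.3471  0.1135]
bolt_handle [411.2 220.1] 0.59 [ 0.5305 -0.4312  0.09  ]
lock_box [371.4 230.2] 0.94 [ 0.5246 -0.3681  0.    ]
red_plate [351.6 210.3] 0.73 [ 0.5655 -0.3285  0.    ]
red_plate [410.5 220.6] 0.66 [ 0.5441 -0.4475  0.    ]
blue_plate [358.6 260.6] 0.65 [ 0.4631 -0.3417  0.    ]
blue_plate [354.1 209.4] 0.6 [ 0.5673 -0.3336  0.    ]
side {'mtx': array([[540.67437964,   0.        , 324.92871992],
       [  0.        , 540.67437964, 237.96082722],
       [  0.        ,   0.        ,   1.        ]]), 'k1': -0.14794890452406087, 'eye': array([0.4695808 , 0.47431954, 0.51269389]), 'orientation': array([-0.00718995,  0.86651671, -0.49891077,  0.0136066 ])}
red_grip [284.2 203.8] 0.64 [ 0.5646 -0.3263  0.1135]
blue_grip [341.6 198.7] 0.65 [ 0.4694 -0.3448  0.1135]
blue_grip [304.6 190.4] 0.57 [ 0.5337 -0.3782  0.1135]
bolt_handle [306.2 190.9] 0.82 [ 0.5344 -0.4262  0.09  ]
lock_box [311.7 252.6] 0.97 [ 0.5235 -0.3562  0.    ]
[ 9.87403022e-01  1.58225387e-01 -3.24269874e-06  5.31875902e-06] [ 0.19527849 -0.59370941  0.23130188] [-0.8795902   0.15887116 -0.75258056] 0.08557611721193231
```

Run:
```python
import cv2
a=cv2.imread("pics/top0.png");cv2.imwrite("pics/top0c.png",cv2.resize(a[150:310,290:450],(600,600),interpolation=cv2.INTER_CUBIC))
```

```text
(no output)
```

View pics/top0.png

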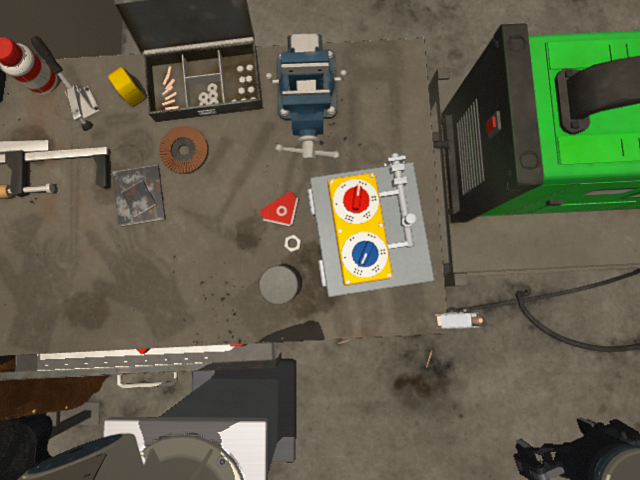

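View pics/top0c.png

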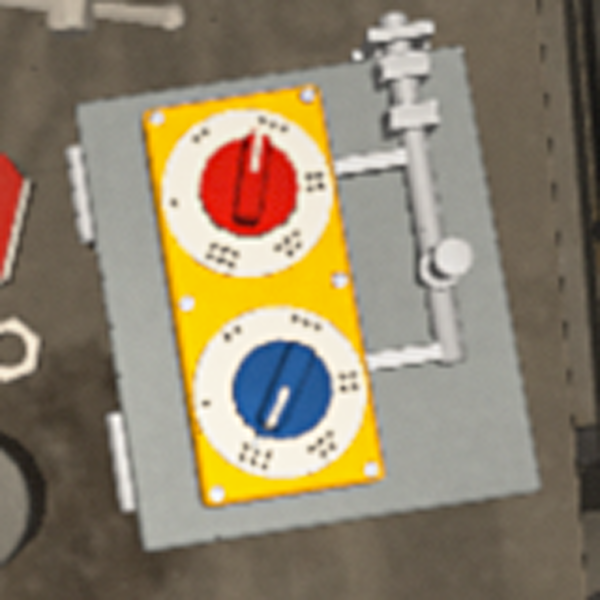

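The top view shows the box at about (372,230), rotated slightly. Red is the far dial, centre about (356,200), with its pointer just short of mark 3. Blue is the near dial, about (365,254), with its pointer near mark 6. The bolt handle is at about (410,219).

```bash
cat > est.py <<'E'
from h import *
im=cv2.imread("pics/top0.png");hsv=cv2.cvtColor(im,cv2.COLOR_BGR2HSV)
def mask(lo,hi):
    m=cv2.inRange(hsv,np.array(lo),np.array(hi)); o=np.zeros_like(m);o[160:300,325:400]=m[160:300,325:400];return o
def W(m,z):
    v,u=np.nonzero(m); return np.array([at_z("top",(a,b),z)[:2] for a,b in zip(u,v)])
y=W(mask((20,150,120),(32,255,255)),.084)
rect=cv2.minAreaRect(y.astype(np.float32)*1000);b=cv2.boxPoints(rect);e=[b[1]-b[0],b[2]-b[1]];L=max(e,key=np.linalg.norm)
a=np.arctan2(L[1],L[0])%np.pi; yaw=(a-np.pi/2)%np.pi   # long edge = box y
print("rect",rect,"yaw",yaw)
c=np.array(rect[0])/1000; Rm=np.array([[np.cos(yaw),-np.sin(yaw)],[np.sin(yaw),np.cos(yaw)]])
for n,s in(("far/red",-50),("near/blue",50)): print(n,c+Rm@np.array([0,s])/1000)
print("handle",c+Rm@np.array([-.09,0]))
for n,ms,cc in(("red",[((0,120,90),(8,255,255)),((172,120,90),(180,255,255))],(356,200)),("blue",[((100,120,60),(125,255,255))],(365,254))):
    m=sum(mask(*q) for q in ms); cnt=max(cv2.findContours(m,0,2)[0],key=cv2.contourArea)
    f=np.zeros_like(m);cv2.drawContours(f,[cnt],-1,255,-1); p=W(f,.1);print(n,"mask centre",p.mean(0), "n",len(p))
    w=cv2.inRange(hsv,np.array((0,0,170)),np.array((180,110,255)))&cv2.erode(f,np.ones((3,3)))
    q=W(w,.126); print(" white",q.mean(0),len(q))
E
python3 est.py
```

```text
rect ((517.4946899414062, -336.51220703125), (197.20260620117188, 88.50786590576172), 8.619226455688477) yaw 1.7212303
far/red [ 0.56693    -0.32901885]
near/blue [ 0.46805938 -0.34400557]
handle [ 0.53098274 -0.42549576]
red mask centre [ 0.56656047 -0.32952129] n 522
 white nan 0
blue mask centre [ 0.46838625 -0.34467957] n 508
 white [ 0.45843995 -0.34025496] 30est.py:18: RuntimeWarning: Mean of empty slice.
  q=W(w,.126); print(" white",q.mean(0),len(q))
  ret = ret.dtype.type(ret / rcount)
```

```bash
cat >> h.py <<'E'
YAW=1.7212; C={"red":np.array([.5668,-.3292]),"blue":np.array([.4682,-.3443])}
def psi(val): return (YAW-val+np.pi/2)%np.pi-np.pi/2
def wf(n=3):
    f=[]
    for _ in range(n): hold(.03); s=state(); f.append(np.r_[s["wrist_force"],s["wrist_torque"][2]])
    return np.mean(f,0)
def grab(d,val):
    x,y=C[d]; o=down(psi(val))
    move_ptp([x,y,.17],o); move_gripper(.045)
    print("contact",move_straight([x,y,.1045],vel=.08,threshold=8))
    print("free",wf().round(2)); move_gripper(0.0); hold(.2)
    s=state(); print("gripped",s["ee_pos"],s["opening"],s["grip_force"],wf().round(2),"t",s["time"],"q6",s["q"][5])
E
python3 - <<'E'
from h import *
p=[at_z("top",(290+a/3.75,150+b/3.75),.126) for a,b in((252,170),(258,135))]
d=p[1]-p[0]; v=YAW-np.arctan2(d[1],d[0]); print("red val",v)
grab("red",v)
E
```

```text
red val 1.897772216867474
contact False
free [ 0.12  0.3  -0.12  0.03]
gripped [ 0.56680172 -0.32999747  0.10488584] 0.011734707391792184 62.815425395965576 [-2.8  -5.25  2.1   0.01] t 4.5167 q6 1.2188788757113258
```

```bash
cat >> h.py <<'E'
def turn(xy,z,v0,v1,vel=.05):
    move_straight([xy[0],xy[1],z],frame=down(psi(v1)),vel=vel)
E
python3 - <<'E'
from h import *
s=state();xy=[.5665,-.3301]
t=s["time"]
turn(xy,.1045,1.898,1.76); s=state();print("turned",s["time"]-t,s["q"][5],wf().round(2))
f0=wf()[2]; z=.1045
for k in range(14):
    z-=.0004; move_straight([*xy,z],vel=.02); f=wf(2);e=state()["ee_pos"]
    print(k,round(z,5),e.round(5),f.round(2),round(state()["time"]-t,2))
    if f[2]-f0>11: break
E
```

```text
turned 0.29159999999999986 1.0828469562858125 [-1.1  -2.26  2.33  0.02]
0 0.1041 [ 0.56659 -0.33023  0.10412] [-1.16 -3.39  1.7  -0.08] 0.81
1 0.1037 [ 0.56658 -0.33017  0.10368] [ 0.43 -4.5   0.59 -0.04] 1.12
2 0.1033 [ 0.56657 -0.33017  0.10338] [ 0.4  -4.49  1.53 -0.03] 1.44
3 0.1029 [ 0.56658 -0.33015  0.10301] [-0.09 -3.99  3.94 -0.01] 1.76
4 0.1025 [ 0.56656 -0.33019  0.10262] [-0.33 -4.62  5.78 -0.04] 2.08
5 0.1021 [ 0.5666  -0.33019  0.10227] [-0.59 -4.17  5.81 -0.07] 2.39
6 0.1017 [ 0.56661 -0.33017  0.10194] [-0.63 -3.37  6.26 -0.07] 2.71
7 0.1013 [ 0.5666  -0.33018  0.10164] [-1.   -3.55  7.35 -0.05] 3.03
8 0.1009 [ 0.56663 -0.3302   0.10139] [-1.66 -3.93  7.73 -0.01] 3.34
9 0.1005 [ 0.56663 -0.33019  0.1011 ] [-1.03 -3.09  8.43 -0.05] 3.66
10 0.1001 [ 0.56663 -0.33021  0.10079] [-2.08 -3.39  9.55 -0.02] 3.97
11 0.0997 [ 0.56666 -0.33021  0.1005 ] [-2.04 -2.95 11.07 -0.03] 4.29
12 0.0993 [ 0.56667 -0.33024  0.10021] [-2.63 -2.85 11.46 -0.05] 4.61
13 0.0989 [ 0.56669 -0.33025  0.09994] [-3.   -2.51 12.77 -0.04] 4.93
```

```bash
cat >> h.py <<'E'
def search(xy,z,v,vend,step,drop=2.5):
    t=state()["time"]; hist=[]
    while abs(v-vend)>abs(step)/2:
        v+=step; turn(xy,z,v,v); f=wf(2); s=state(); hist.append(f[2])
        print(round(v,3),s["ee_pos"][2].round(5),f.round(2),round(s["time"]-t,1))
        if len(hist)>1 and max(hist[-6:])-f[2]>drop: print("DROP");return v
    return None
E
python3 - <<'E'
from h import *
print(search([.5665,-.3301],.0989,1.76,2.42,.02))
E
```

```text
1.78 0.09992 [-2.66 -2.44 12.21  0.05] 0.3
1.8 0.09992 [-2.54 -2.73 12.74  0.05] 0.6
1.82 0.09994 [-3.470e+00 -2.240e+00  1.196e+01 -1.000e-02] 0.9
1.84 0.0999 [-3.17 -2.34 13.11  0.09] 1.3
1.86 0.09995 [-2.25 -2.35 11.99  0.05] 1.6
1.88 0.09993 [-2.42 -2.54 12.96  0.02] 1.9
1.9 0.09994 [-2.23 -1.72 12.33  0.03] 2.2
1.92 0.09995 [-2.73 -2.11 12.65  0.05] 2.5
1.94 0.09994 [-2.810e+00 -2.780e+00  1.258e+01  1.000e-02] 2.8
1.96 0.09993 [-1.850e+00 -1.910e+00  1.224e+01 -1.000e-02] 3.2
1.98 0.09989 [-3.1  -2.76 12.81  0.03] 3.5
2.0 0.09961 [-2.49 -4.5   9.51 -0.2 ] 3.8
DROP
2.0
```

Run:
```python
from h import *
xy=[.5665,-.3301]
for v in(2.02,2.035,2.05):
    turn(xy,.0989,v,v); print(v,state()["ee_pos"][2].round(5),wf(2).round(2))
```

```text
2.02 0.09963 [-2.21 -3.45  9.71 -0.15]
2.035 0.09916 [-0.76 -6.53  2.52 -0.32]
2.05 0.09869 [-0.84 -7.03  1.87 -0.31]
```

```bash
cat >> h.py <<'E'
def push(xy,z,zmin,fmax,step=.0005):
    while z>zmin:
        z-=step; move_straight([*xy,z],vel=.02); f=wf(2); s=state()
        print(round(z,5),s["ee_pos"][2].round(5),f.round(2))
        if f[2]>fmax: break
    print("t",s["time"]); return z
E
python3 - <<'E'
from h import *
xy=[.5665,-.3303]
turn(xy,.0989,2.065,2.065);print(wf().round(2))
push(xy,.0989,.0945,12)
E
```

```text
[ 0.08 -5.06  1.18 -0.27]
0.0984 0.09828 [-0.74 -4.75  2.33 -0.21]
0.0979 0.09791 [-1.47 -4.61  3.51 -0.19]
0.0974 0.09752 [-0.75 -5.07  4.43 -0.2 ]
0.0969 0.09717 [-1.41 -4.59  5.84 -0.25]
0.0964 0.09715 [-1.93 -4.55  9.33 -0.24]
0.0959 0.09712 [-3.48 -3.79 12.44 -0.22]
t 16.5417
```

Run:
```python
from h import *
xy=[.5665,-.3303]
move_straight([*xy,.0971],vel=.02); move_gripper(.045); print(state()["ee_pos"],wf().round(2))
move_straight([*xy,.17],vel=.15)
grab("blue",5.267)
```

```text
[ 0.56629259 -0.32982965  0.0967099 ] [ 0.29  0.1   0.26 -0.01]
contact False
free [-0.4  -0.24 -0.14 -0.02]
gripped [ 0.46815314 -0.34514087  0.10489863] 0.011771741684918386 62.806845903396606 [-2.53 -4.09  2.17 -0.03] t 20.3 q6 1.3383560133888286
```

Run:
```python
from h import *
xy=[.468,-.3453]
for v in(5.0,4.75,4.52): turn(xy,.1045,v,v,.1)
s=state();print(s["time"],s["q"][5],s["ee_pos"],wf().round(2))
z=.1005; move_straight([*xy,z],vel=.01); print(wf().round(2),state()["ee_pos"])
z=push(xy,z,.0985,11,.0004)
v=search(xy,z,4.52,3.86,-.02)
print(v,z)
if v:
    for k in range(3):
        v-=.015; turn(xy,z,v,v); print(round(v,3),state()["ee_pos"][2].round(5),wf(2).round(2))
```

```text
21.6 0.5955176005828012 [ 0.46797229 -0.34546415  0.10454747] [-2.05 -3.39  2.33  0.02]
[-3.64 -3.08  6.61 -0.05] [ 0.46810806 -0.34544537  0.10084047]
0.1001 0.10064 [-3.81 -2.12  9.21 -0.07]
0.0997 0.10038 [-3.81 -2.34 10.21 -0.06]
0.0993 0.1001 [-4.82 -2.31 11.22 -0.04]
t 23.3
4.5 0.10004 [-4.03 -1.28 11.59 -0.11] 0.3
4.48 0.10008 [-3.67 -2.22 11.39  0.03] 0.6
4.46 0.10007 [-4.17 -2.04 11.3  -0.06] 0.9
4.44 0.10006 [-3.92 -2.16 11.04 -0.04] 1.3
4.42 0.09911 [ 0.85 -7.59 -4.95  0.39] 1.6
DROP
4.420000000000002 0.09930000000000001
4.405 0.09866 [ 1.51 -7.62 -6.54  0.51]
4.39 0.09862 [ 1.41 -8.34 -6.52  0.53]
4.375 0.09859 [ 1.99 -7.58 -5.84  0.43]
```

Run:
```python
from h import *
push([.468,-.3454],.0988,.0945,12)
```

```text
0.0983 0.09798 [-0.23 -6.35 -1.5   0.38]
0.0978 0.09773 [-0.28 -6.15  0.9   0.4 ]
0.0973 0.09743 [-0.42 -5.36  2.5   0.44]
0.0968 0.09716 [-0.74 -5.    4.58  0.43]
0.0963 0.09707 [-2.85 -3.53  9.81  0.39]
0.0958 0.09703 [-3.31 -3.47 14.31  0.4 ]
t 27.7333
```

Run:
```python
from h import *
print(at_z("top",(410.8,218.5),.108))
e1,d1=ray("top",(411.2,220.1));e2,d2=ray("side",(306.2,190.9))
A=np.c_[d1,-d2];t=np.linalg.lstsq(A,e2-e1,rcond=None)[0];print(e1+t[0]*d1,e2+t[1]*d2)
xy=[.468,-.3454]
move_straight([*xy,.0970],vel=.02); move_gripper(.045); move_straight([*xy,.17])
h=[.5325,-.4267]; o=down(YAW-np.pi/2)   # tool y along box x
move_ptp([*h,.17],o); s=state(); print(s["ee_pos"],s["q"][5],s["time"])
save("top","pics/a.png");save("side","pics/b.png")
a=cv2.imread("pics/a.png");b=cv2.imread("pics/b.png")
cv2.imwrite("pics/ab.png",np.hstack([cv2.resize(a[150:310,290:450],(400,400)),cv2.resize(b[80:280,200:400],(400,400))]))
```

```text
[ 0.5304639  -0.42697554  0.108     ]
[ 0.53102234 -0.43181637  0.08674022] [ 0.53482511 -0.43183473  0.08736266]
[ 0.53178063 -0.42636784  0.16775694] 0.7419838745105681 29.5333
```

View pics/ab.png

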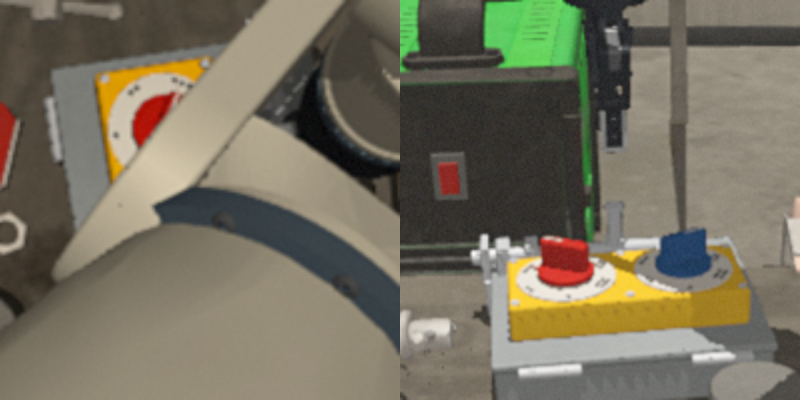

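The left half (top view) is blocked by the arm. The right half (side view) shows both dials seated, and the fingers at (613,150) directly above the bolt handle at (613,210).

Run:
```python
from h import *
h=np.array([.5312,-.4275])
print("contact",move_straight([*h,.086],vel=.08,threshold=8))
f0=wf(); move_gripper(0); hold(.2); s=state(); print(s["ee_pos"],s["opening"],f0.round(2),wf().round(2),s["time"])
u=np.array([-.9887,-.1497]); p=s["ee_pos"][:2]
for k in (.003,.006,.012,.020,.028,.033,.036,.037):
    hit=move_straight([*(p+u*k),.086],vel=.04,threshold=12); s=state()
    print(k,hit,((s["ee_pos"][:2]-p)@u).round(4),wf(2).round(2))
    if hit: break
```

```text
contact False
[ 0.531324   -0.42726257  0.08653497] 0.015066529300169619 [0.32 0.02 0.14 0.  ] [-1.17  3.04  5.54 -0.04] 31.5333
0.003 False 0.0027 [ 0.44  2.6   5.3  -0.01]
0.006 False 0.0059 [ 0.43  3.73  6.05 -0.02]
0.012 False 0.0123 [-0.73  2.85  6.89 -0.02]
0.02 False 0.0205 [-1.49  2.79  7.53  0.  ]
0.028 False 0.0285 [-1.64  2.14  7.14 -0.01]
0.033 False 0.0334 [-0.98  2.87  7.06  0.01]
0.036 False 0.0361 [0.67 3.11 6.96 0.01]
0.037 False 0.0362 [ 4.78  4.3   4.52 -0.  ]
```

Run:
```python
from h import *
s=state();e=s["ee_pos"]
move_straight([e[0]+.0008,e[1],.086],vel=.02); move_gripper(.045); e=state()["ee_pos"]; move_straight([e[0],e[1],.2])
set_joints([-1.255,0.353,1.633,0,1.155,0]); s=state(); print(s["time"],wf().round(2))
save("top","pics/c.png");save("side","pics/d.png")
a=cv2.imread("pics/c.png");b=cv2.imread("pics/d.png")
cv2.imwrite("pics/cd.png",np.hstack([cv2.resize(a[150:310,290:450],(400,400)),cv2.resize(b[140:280,230:370],(400,400))]))
```

```text
37.2833 [0.56 0.63 0.04 0.02]
```

View pics/cd.png

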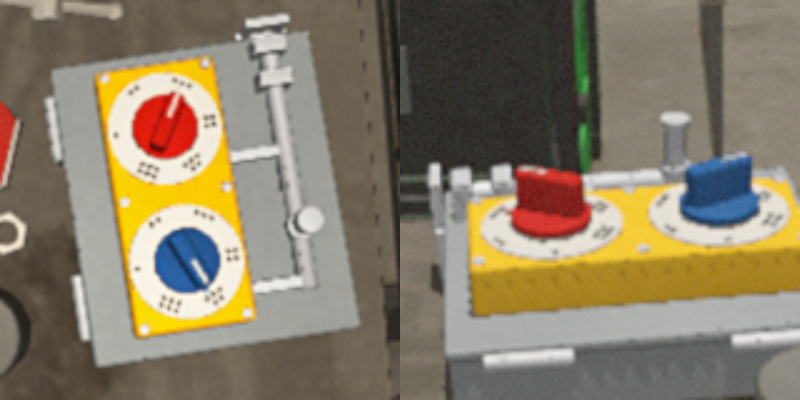

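The view shows red near mark 3 and blue near mark 5, both down. The handle has moved back to (305,220) in the crop, the bolt nose is clear of the keeper, and the magnet, nut and tin haven't visibly moved.

```bash
python3 -c "
from bench import *
print(finish_job())"
```

```text
the job is handed in; nothing more can be done
None
```

The job is handed in, though the hand-in gave no verdict: both dials were pushed until they bottomed out at their gates (red at about 2.07 rad, blue at about 4.38 rad), the bolt was drawn about 36 mm to its end stop and let go, and the magnet, tin and nut were never touched.

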